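Slide the specimen carriage home under the microscope

ROBOT

A 6-joint arm with a two-finger parallel gripper is mounted at the origin on the work surface. World frame = base frame: x ahead of the robot, y to its left, z up, the work surface at z = 0. Lengths are in mm, angles in rad, forces in N, time in s.
With the tool pointing down it reaches from about 350 to 975 mm from the base axis. Payload 7.1 kg.
Tool frame: the origin (TCP) lies on the front face of the gripper's body, between the roots of the fingers; the fingertips stand 80 mm ahead of it and the grasp point (between the pads) lies 61 mm ahead of it (env.tips_ahead is the distance from the TCP to the fingertips, in mm); z points along the fingers, y is the direction in which the jaws open and shut (so a half turn about z gives the same grasp; the last joint's range is limited). The gripper opens to 88 mm and grips with 3 to 60 N. Pads are 20 mm wide; open, the fingers measure 115 mm over their backs; the gripper's body (75 mm by 178 mm) begins 61 mm behind the grasp point.
Start: joints at [-1.219, 0.423, 1.63, -0, 1.089, -0.019], TCP at [226.492, -582.5, 302.675] pointing down, gripper open.
Joint ranges: [-3, 3], [-0.9, 2.11], [0.09, 2.58], [-1.31, 4.45], [0.11, 2.69], [-2.54, 2.54]. Speed limits (rad/s): [2.39, 2.39, 3.01, 3.14, 3.14, 3.14].

INTERFACE

Orientations are given as a unit quaternion [x, y, z, w].
In Python, from station import env, set_gripper, viewer, workorder gives the robot as it stands. Calls block until the motion is done:
- env.reach(position, orientation): joint-space move of the TCP to a pose.
- env.move_l(position, rot=None, rate=150, f_stop=None): straight line of the TCP; rot=None keeps the orientation; rate is the mean speed in mm/s. With f_stop (N) it stops when the force on the tool has changed by that much, and returns True; else False.
- env.move_joints(angles): joint-space move.
- set_gripper(opening): finger opening in mm; the grip force is fixed at half the most; returns when the fingers have stopped.
- env.hold(seconds).
- env.ik(position, orientation): joint angles nearest the present ones, or None.
- env.read_state(): the state.
- viewer.camera(name): name is "scene" or "side" or "wrist"; returns the picture (384x512x3 uint8, blue, green, red); there is no depth.
- viewer.camera_params(name): a dict with "fx", "fy", "cx", "cy" (pixels), "pose" (4x4, takes a point from camera to world coordinates); the wrist camera has in their place "tool_from_camera" (4x4, takes a point from camera to tool coordinates, whose origin is the TCP and whose axes are the flange's). Camera axes: x right, y up, looking along -z (the intrinsics and any distortion apply to the point x, -y, -z); pixel columns grow to the right and rows downward; lengths in mm; the calibration is good to about 2 mm. A picture is of the moment at which its call begins: read the wrist's pose just before it. camera_params takes no time and is no camera call.
A pose or a line that the arm cannot do raises env.IKError and nothing moves.
- workorder.sign_off(): hands the job in, once; it reports no verdict.
The state is a dict: "time_s": time; "qpos": joint angles; "dq": joint speeds; "tau": joint torques, N m; "tool_pos": TCP position; "orientation": TCP orientation; "force": force on the tool from outside, world axes, zero at the start; "wrist_torque": the same for the moment, N m; "width": finger opening in mm.
Only numpy, scipy, OpenCV 4.12 (cv2) and the standard library are available. Lean on these libraries where they do the work, as an engineer would, in place of code of your own. Each camera call takes 0.05 s, during which the arm holds its last target.

TASK

Two carriages stand on the two rails of the microscope bench. Gently push the one that carries the round glass dish along its rail, under the hood, until it is fully home against its end stop; it jams if it is pushed off its centre line. Leave the other carriage, with the rectangular card tray, where it is.

Things in the scene. Friction and masses are not known exactly. Their poses are not given: they have to be found in the camera images.
- bench: Fixed bench, 470 x 300 mm, two steel rails, white hood with microscope at one end. Origin on the table; +x along the rails to the hood. Rails at y = +65 and -65 mm, 40 mm wide, tops 34 mm up, from x = -250. End stops at x = +140 mm: a carriage fully home has its origin at x = +75, rear face at +10. Hood x = +90 to +210, open in front, 130 mm high; microscope on it to 290 mm, from x = +135.
- dish_carriage: Aluminium block on a rail: 130 (x) x 110 (y) x 26 mm. Origin: centre of its underside, 34 mm above the table; +x to the hood. Two short rubber-lined cheeks under its rear end straddle the rail, 1 mm play. Carries a fixed round glass dish, 92 mm wide, 17 mm tall. On either rail. 0.4 to 0.85 kg, slides at under 10 N pushed at the middle of its flat rear (-x) face; pushed over 12 mm to the side of the rail's centre line it may twist and jam.
- tray_carriage: Aluminium block on a rail: 130 (x) x 110 (y) x 26 mm. Origin: centre of its underside, 34 mm above the table; +x to the hood. Two short rubber-lined cheeks under its rear end straddle the rail, 1 mm play. Carries a fixed card tray, 90 x 88 mm, 20 mm tall. On the other rail, at its own distance along it. Leave it.
Mind the look-alikes: they are no part of the job. What is shaped like the dish_carriage but orange or purple is not meant.

How it is judged:
By the outcome, as a careful person would: the job done as asked, in the order asked, and still so for the second after the job is handed in, with the robot touching nothing.
It also fails if it takes over 35 s, if anything falls off the work surface, if the arm or the gripper's body presses on something with over 40 N, if the wrist force passes 120 N, or if a joint passes its speed limit or range.

## Working session

There is one attempt and no reset: what is moved stays moved. The work goes in short steps, each a Python script; the robot and the scene stay as the last script left them, time stands still between calls to the robot, and variables do not carry over. Pictures are saved under pics/ and viewed, and the job is handed in when it is done.

```bash
mkdir -p pics; ls
python3 - <<'E'
from station import env, set_gripper, viewer, workorder
import cv2
s=env.read_state(); print(s['time_s'],s['tool_pos'],s['orientation'],s['width'])
for n in("scene","side"):
    cv2.imwrite(f"pics/{n}0.png",viewer.camera(n)); p=viewer.camera_params(n); print(n,p)
print(viewer.camera_params("wrist"))
E
```

```text
pics
0.0 [ 226.34270871 -582.11261569  301.91753751] [ 9.82859338e-01  1.84355504e-01 -1.29999184e-04 -7.42975414e-04] 88.02740948139119
scene {'fx': 355.29821272427796, 'fy': 355.29821272427796, 'cx': 253.53638470451588, 'cy': 195.98088883033887, 'pose': array([[ 6.72834301e-01, -5.69054861e-01,  4.72726737e-01,
         8.78581597e+02],
       [ 7.39668553e-01,  5.29192672e-01, -4.15746976e-01,
        -3.21270529e+02],
       [-1.35806877e-02,  6.29389928e-01,  7.76970967e-01,
         6.86398584e+02],
       [ 0.00000000e+00,  0.00000000e+00,  0.00000000e+00,
         1.00000000e+00]])}
side {'fx': 397.36536980631087, 'fy': 397.36536980631087, 'cx': 257.5307427078432, 'cy': 187.83652107459514, 'pose': array([[-8.97168198e-01,  3.45996801e-01, -2.74545875e-01,
         2.52436978e+02],
       [-4.41540158e-01, -6.86420576e-01,  5.77814054e-01,
         4.88763505e+02],
       [ 1.14678764e-02,  6.39619423e-01,  7.68606194e-01,
         6.96142853e+02],
       [ 0.00000000e+00,  0.00000000e+00,  0.00000000e+00,
         1.00000000e+00]])}
{'fx': 336.94902785496237, 'fy': 336.94902785496237, 'cx': 260.70489820037085, 'cy': 192.14199513780616, 'tool_from_camera': array([[ 1.35406175e-03,  9.66656164e-01,  2.56074259e-01,
         7.07131421e+01],
       [ 9.99998768e-01, -1.10557235e-03, -1.11433204e-03,
         3.80628210e-01],
       [-7.94067311e-04,  2.56075452e-01, -9.66656471e-01,
        -8.19616145e+01],
       [ 0.00000000e+00,  0.00000000e+00,  0.00000000e+00,
         1.00000000e+00]])}
```

View pics/scene0.png

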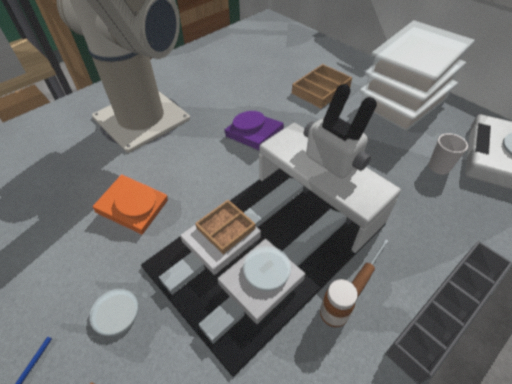

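View pics/side0.png

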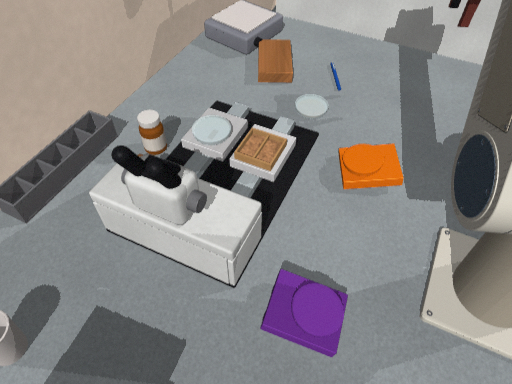

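Candidates seen: white block with round glass dish (scene 262,277; side 215,132), white block with card tray (scene 222,235; side 263,150), orange look-alike (scene 131,203), purple look-alike (scene 254,128) and a loose glass dish on the table (scene 114,313). I choose the first, and will check it in a close crop.

Run:
```python
import cv2,numpy as np
a=cv2.imread("pics/scene0.png")[180:370,140:320]; b=cv2.imread("pics/side0.png")[90:200,160:320]
cv2.imwrite("pics/c1.png",cv2.resize(a,None,fx=3.1,fy=3.1,interpolation=cv2.INTER_CUBIC))
cv2.imwrite("pics/c2.png",cv2.resize(b,None,fx=5,fy=5,interpolation=cv2.INTER_CUBIC))
```

```text
(no output)
```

View pics/c1.png

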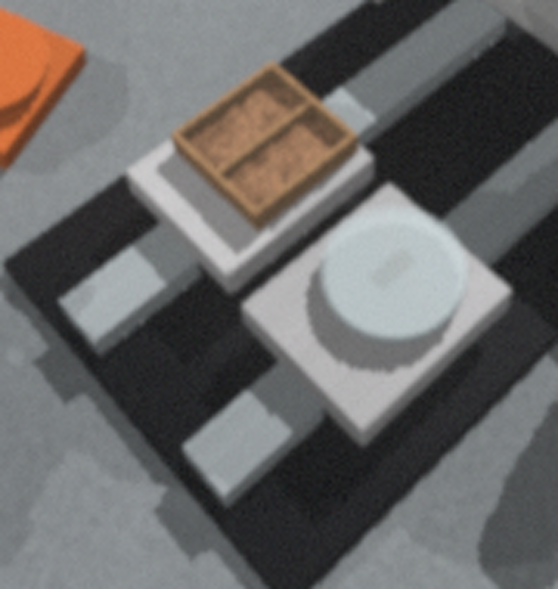

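View pics/c2.png

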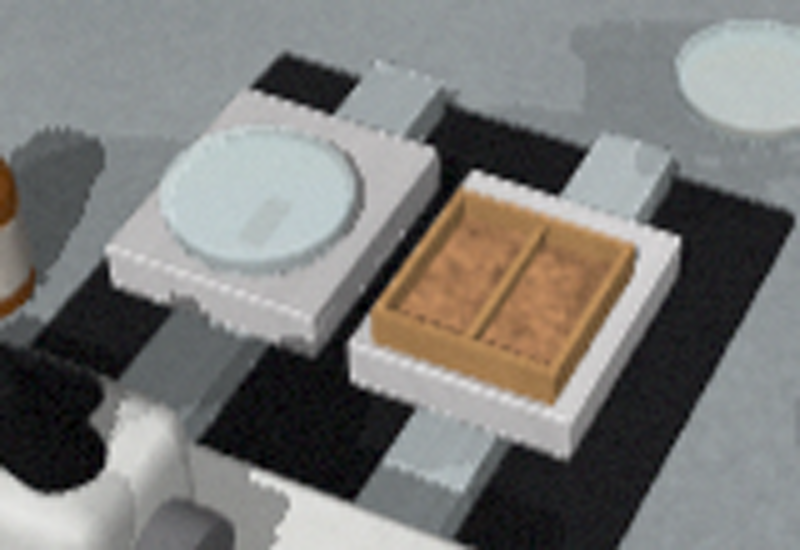

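```bash
cat > h.py <<'E'
import numpy as np,cv2
from station import env, set_gripper, viewer, workorder
def ray(p,u,v,T=None):
    T=p['pose'] if T is None else T
    d=T[:3,:3]@np.array([(u-p['cx'])/p['fx'],-(v-p['cy'])/p['fy'],-1]); return T[:3,3],d
def onz(p,u,v,z,T=None):
    o,d=ray(p,u,v,T); return o+d*(z-o[2])/d[2]
E
python3 - <<'E'
from h import *
np.set_printoptions(precision=1,suppress=True)
S={}
for n,k,ox,oy,pts in(("scene",3.1,140,180,dict(rl=(243,308),fl=(390,183),fr=(511,291),rr=(362,431))),("side",5,160,90,dict(rr=(242,92),rl=(438,150),fl=(314,332),fr=(108,250)))):
    p=viewer.camera_params(n); q={}
    for m,(x,y) in pts.items(): q[m]=onz(p,(x+.5)/k-.5+ox,(y+.5)/k-.5+oy,60)
    print(n,q)
    c=sum(q.values())/4; f=(q['fl']+q['fr']-q['rl']-q['rr']); l=(q['fl']+q['rl']-q['fr']-q['rr'])
    print(c,np.linalg.norm(f)/2,np.linalg.norm(l)/2,np.degrees(np.arctan2(f[1],f[0])),np.degrees(np.arctan2(l[1],l[0])))
# rail rear end top corners, z=34, scene
p=viewer.camera_params("scene")
a=[onz(p,(x+.5)/3.1-.5+140,(y+.5)/3.1-.5+180,34) for x,y in((59,301),(101,348),(183,448),(227,500))]
print(a); print("mid",(a[0]+a[1])/2,(a[2]+a[3])/2)
p=viewer.camera_params("side")
a=[onz(p,(x+.5)/5-.5+160,(y+.5)/5-.5+90,34) for x,y in((378,62),(447,94),(606,134),(674,168))]
print(a); print("mid",(a[0]+a[1])/2,(a[2]+a[3])/2)
E
```

```text
scene {'rl': array([ 602.3, -173.1,   60. ]), 'fl': array([598.3, -44.5,  60. ]), 'fr': array([706.3, -43.5,  60. ]), 'rr': array([ 708.1, -170.7,   60. ])}
[ 653.7 -108.    60. ] 127.98420898106062 106.89386365841027 91.2976542839853 -179.0863787376764
side {'rr': array([ 704.5, -166.4,   60. ]), 'rl': array([ 597.3, -171.6,   60. ]), 'fl': array([590.3, -37. ,  60. ]), 'fr': array([701.1, -40.1,  60. ])}
[ 648.3 -103.8   60. ] 130.52104452132963 108.99057757101174 92.27250848002039 -179.43289644445045
[array([ 506.3, -251.5,   34. ]), array([ 551.6, -249.6,   34. ]), array([ 636.8, -249.2,   34. ]), array([ 677.9, -248.5,   34. ])]
mid [ 529.  -250.6   34. ] [ 657.4 -248.8   34. ]
[array([ 671.8, -247. ,   34. ]), array([ 627.4, -240.1,   34. ]), array([ 540.7, -248.5,   34. ]), array([ 499.5, -240.2,   34. ])]
mid [ 649.6 -243.6   34. ] [ 520.1 -244.4   34. ]
```

Run:
```python
from h import *
from scipy.spatial.transform import Rotation as R
np.set_printoptions(precision=1,suppress=True)
ps,pd=viewer.camera_params("scene"),viewer.camera_params("side")
(o1,d1),(o2,d2)=ray(ps,343,289),ray(pd,149,117)
t=np.linalg.lstsq(np.c_[d1,-d2],o2-o1,rcond=None)[0]; print("bottle cap",o1+d1*t[0],o2+d2*t[1])
for a in(-45+.5,45+.5):   # tool x along 2a
    q=[np.cos(np.radians(a)),np.sin(np.radians(a)),0,0]
    for pos in((653,-215,260),(653,-200,125),(653,0,125)): print(a,pos,env.ik(pos,q))
q=[np.cos(np.radians(-44.5)),np.sin(np.radians(-44.5)),0,0]
```

```text
bottle cap [782.9 -34.  100.6] [779.4 -36.7  99.8]
-44.5 (653, -215, 260) None
-44.5 (653, -200, 125) None
-44.5 (653, 0, 125) None
45.5 (653, -215, 260) [-0.3  0.6  1.5 -0.   1.1 -0.4]
45.5 (653, -200, 125) [-0.3  0.7  1.6 -0.   0.8 -0.3]
45.5 (653, 0, 125) [-0.   0.7  1.6 -0.   0.8 -0. ]
```

Run:
```python
from h import *
from scipy.spatial.transform import Rotation as R
set_gripper(0)
a=np.radians(45.5); q=[np.cos(a),np.sin(a),0,0]
env.reach([653,-190,260],q)
s=env.read_state(); T=np.eye(4); T[:3,:3]=R.from_quat(s['orientation']).as_matrix(); T[:3,3]=s['tool_pos']
im=viewer.camera("wrist"); T=T@viewer.camera_params("wrist")['tool_from_camera']; np.save("T1.npy",T)
print(s['time_s'],s['tool_pos'],s['width'],s['force'])
cv2.imwrite("pics/w1.png",im); cv2.imwrite("pics/w1b.png",cv2.resize(im,None,fx=1.5,fy=1.5,interpolation=cv2.INTER_CUBIC))
```

```text
3.525 [ 652.64084772 -191.04245856  260.10960697] 0.6742091260669739 [ 0.07727814  0.7785122  -0.05640078]
```

View pics/w1b.png

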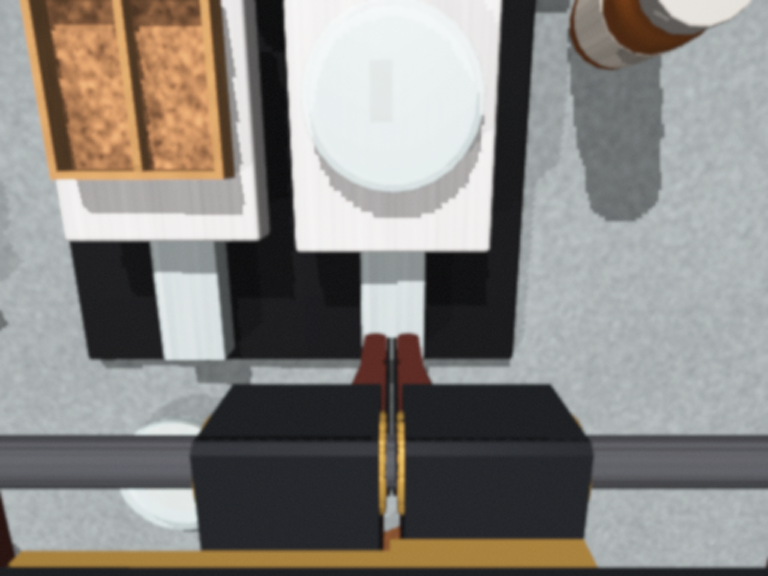

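The wrist close-up confirms it: the white block with the round glass dish is at about (390,120) in the 1.5x picture. Its rear top edge is at row 251, columns 296–489, and its rail spans columns 361–425 below that.

Run:
```python
from h import *
np.set_printoptions(precision=1,suppress=True)
T=np.load("T1.npy");p=viewer.camera_params("wrist")
f=lambda x,y,z:onz(p,(x+.5)/1.5-.5,(y+.5)/1.5-.5,z,T)
for n,x,y,z in(("rl",296,250,60),("rr",489,250,60),("left edge far",285,10,60),("right edge far",500,10,60),("rail L",361,260,34),("rail R",425,260,34),("rail L2",361,330,34),("rail R2",424,330,34),("dish top",395,97,77),("tray rl",66,240,60),("tray rr",258,240,60),("plate l",90,358,6),("plate r",512,358,6),("plate r far",533,20,6)): print(n,f(x,y,z))
```

```text
rl [ 599.6 -174.7   60. ]
rr [ 708.8 -172.8   60. ]
left edge far [597.9 -52.1  60. ]
right edge far [706.2 -50.2  60. ]
rail L [ 634.9 -185.2   34. ]
rail R [ 674.7 -184.5   34. ]
rail L2 [ 635.  -231.2   34. ]
rail R2 [ 675.6 -230.6   34. ]
dish top [654.  -94.1  77. ]
tray rl [ 470.4 -171.2   60. ]
tray rr [ 578.4 -169.3   60. ]
plate l [ 440.  -265.7    6. ]
plate r [ 741.3 -260.6    6. ]
plate r far [736.7 -41.7   6. ]
```

Run:
```python
from h import *
np.set_printoptions(precision=2,suppress=True)
def st(m): s=env.read_state(); print(m,round(s['time_s'],2),s['tool_pos'],s['force'],s['wrist_torque'])
L=lambda y:654.0-(y+173)*np.tan(np.radians(1.0))
env.move_l([L(-203),-203,260]); env.move_l([L(-203),-203,124],rate=120); st("down")
print(env.move_l([L(-165),-165,124],rate=20,f_stop=2.5)); st("contact")
```

```text
down 5.11 [ 655.06 -203.19  124.91] [ 0.68 -0.54  0.94] [-0.01 -0.1  -0.01]
True
contact 6.14 [ 653.98 -184.21  123.57] [ 0.84  0.65 -0.24] [-0.04 -0.11  0.01]
```

Run:
```python
from h import *
np.set_printoptions(precision=2,suppress=True)
def st(m): s=env.read_state(); print(m,round(s['time_s'],2),s['tool_pos'],s['force'],s['wrist_torque'])
L=lambda y:654.0-(y+173)*np.tan(np.radians(1.0))
for y in(-140,-90,-30):
    r=env.move_l([L(y),y,124],rate=40,f_stop=14); st(r)
    if r: break
cv2.imwrite("pics/s2.png",viewer.camera("scene"))
```

```text
False 7.41 [ 653.56 -139.89  124.18] [ 0.51 -0.21  0.87] [ 0.   -0.07  0.01]
False 8.81 [652.64 -89.82 124.09] [ 1.   -2.95  2.89] [-0.45 -0.1   0.01]
False 10.46 [651.46 -30.23 124.07] [-1.2  -4.94  2.99] [-0.9  -0.03  0.01]
```

View pics/s2.png

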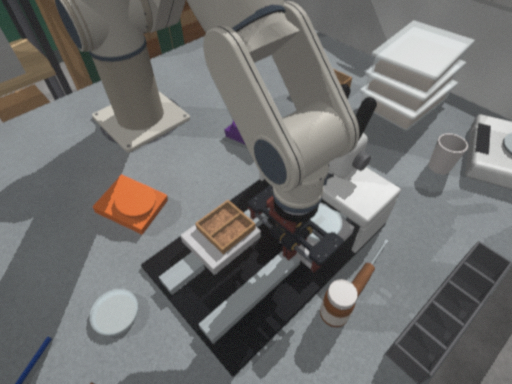

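The scene view shows the carriage half under the hood with its rail clear behind it. The tray is still at (222,235). I'll check the clearance between wrist and microscope from the side before the last push.

Run:
```python
from h import *
cv2.imwrite("pics/d2.png",cv2.resize(viewer.camera("side")[60:300,60:380],None,fx=2.4,fy=2.4))
```

```text
(no output)
```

View pics/d2.png

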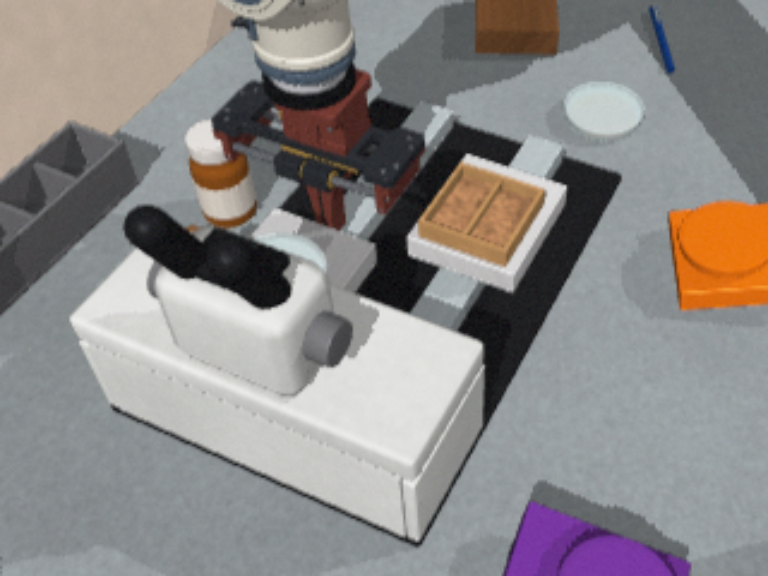

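The side view shows the gripper well clear of the microscope eyepieces (230,255) and of the bottle (220,175). Next is the slow final push to the stop.

Run:
```python
from h import *
np.set_printoptions(precision=2,suppress=True)
def st(m): s=env.read_state(); print(m,round(s['time_s'],2),s['tool_pos'],s['force'],s['wrist_torque']); return s
L=lambda y:654.0-(y+173)*np.tan(np.radians(1.0))
r=env.move_l([L(-8),-8,124],rate=30,f_stop=14); st(r)
if not r: r=env.move_l([L(18),18,124],rate=15,f_stop=14); st(r)
```

```text
False 11.44 [651.1   -8.02 124.08] [-0.18 -3.25  3.24] [-0.76 -0.06  0.  ]
True 12.2 [650.95  -2.34 123.87] [-0.05 -2.19  1.98] [-0.24 -0.11  0.01]
```

Run:
```python
from h import *
from scipy.spatial.transform import Rotation as R
np.set_printoptions(precision=2,suppress=True)
def st(m): s=env.read_state(); print(m,round(s['time_s'],2),s['tool_pos'],s['force'],s['wrist_torque']); return s
L=lambda y:654.0-(y+173)*np.tan(np.radians(1.0))
r=env.move_l([L(10),10,124],rate=10,f_stop=18); st(r)
env.move_l([L(-25),-25,124],rate=80); st("back")
env.move_l([L(-40),-40,260],rate=150)
for i,y in enumerate((-40,-200)):
    env.move_l([L(y),y,260],rate=150)
    s=st("pic"); T=np.eye(4); T[:3,:3]=R.from_quat(s['orientation']).as_matrix(); T[:3,3]=s['tool_pos']
    im=viewer.camera("wrist"); np.save(f"T3{i}.npy",T@viewer.camera_params("wrist")['tool_from_camera'])
    cv2.imwrite(f"pics/w3{i}.png",cv2.resize(im,None,fx=1.5,fy=1.5,interpolation=cv2.INTER_CUBIC))
cv2.imwrite("pics/s3.png",cv2.resize(viewer.camera("scene")[150:370,140:420],None,fx=2.5,fy=2.5))
cv2.imwrite("pics/d3.png",cv2.resize(viewer.camera("side")[60:300,60:380],None,fx=2.4,fy=2.4))
```

```text
True 12.79 [650.64  -1.99 123.53] [ 0.1  -1.79  0.9 ] [-0.33 -0.17 -0.01]
back 13.22 [651.3  -25.74 123.85] [-0.01  0.21 -0.51] [-0.01 -0.09 -0.05]
pic 14.53 [651.4  -39.93 259.11] [-0.01  0.36 -0.53] [-0.01 -0.1  -0.04]
pic 15.8 [ 654.48 -199.19  259.94] [-0.12 -0.17 -0.76] [-0.06 -0.06 -0.01]
```

View pics/w30.png

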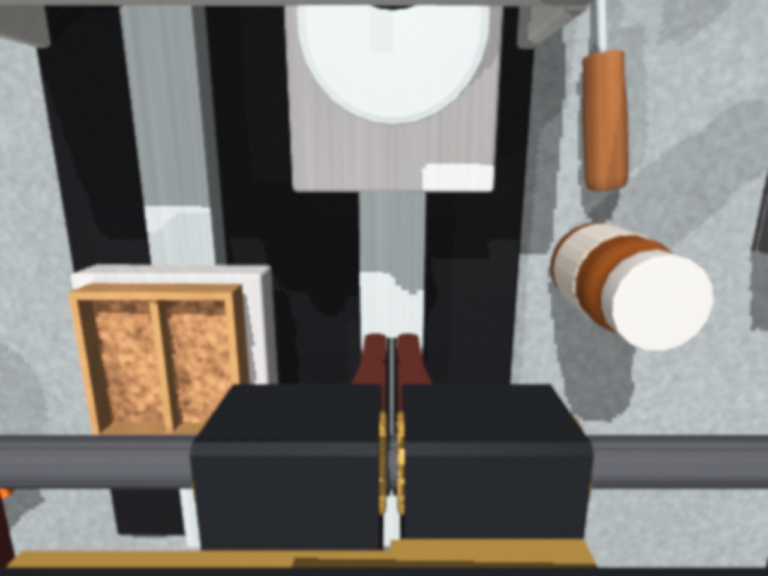

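View pics/w31.png

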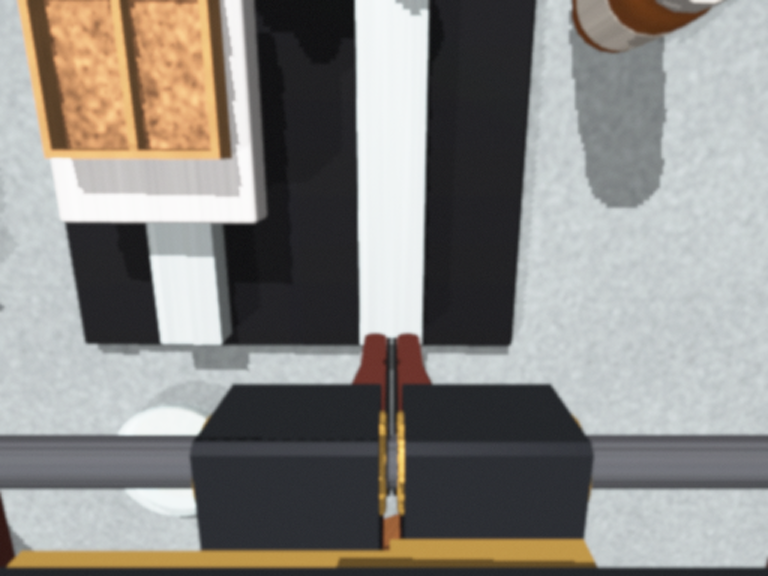

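View pics/s3.png

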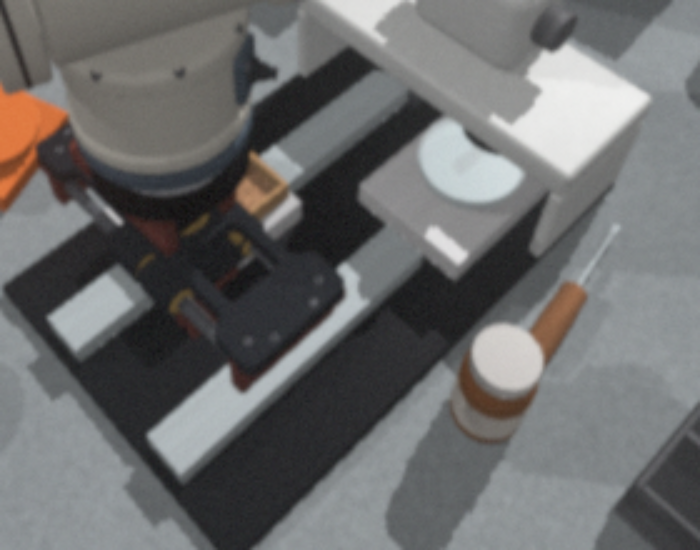

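View pics/d3.png

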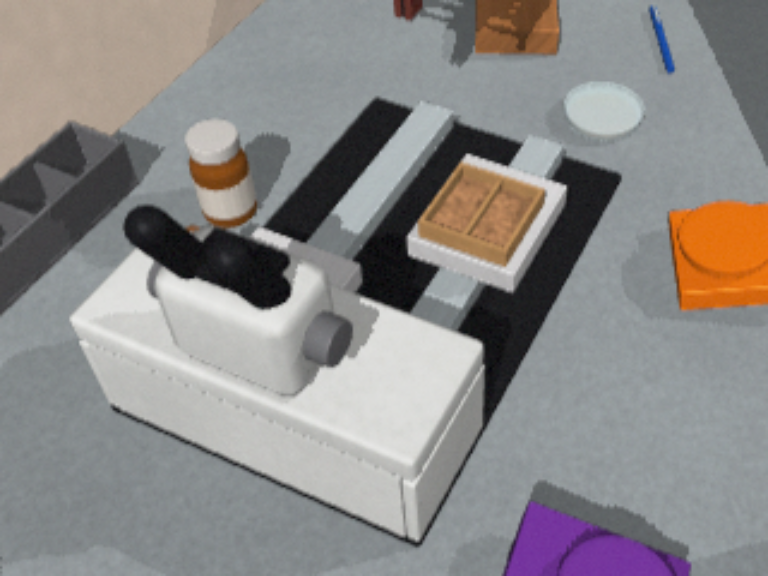

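Run:
```python
from h import *
np.set_printoptions(precision=1,suppress=True)
p=viewer.camera_params("wrist")
def f(i,x,y,z): return onz(p,(x+.5)/1.5-.5,(y+.5)/1.5-.5,z,np.load(f"T3{i}.npy"))
for n,i,x,y,z in(("rl",0,293,190,60),("rr",0,493,190,60),("l far",0,287,20,60),("r far",0,501,20,60),("hood leg front L base",0,47,48,6),("hood leg R base",0,520,48,6),("tray front l",0,75,274,60),("tray rear l",1,62,222,60),("tray rear r",1,256,222,60),("rail end L",1,160,343,34),("rail end R",1,222,343,34),("dishrail end",1,361,343,34),("plate l",1,85,345,6),("plate r",1,510,345,6)): print(n,f(i,x,y,z))
p=viewer.camera_params("scene")
g=lambda x,y,z: onz(p,(x+.5)/2.5-.5+140,(y+.5)/2.5-.5+150,z)
print("scene rl,rr",g(360,190,60),g(458,268,60),"dish rail end",g(147,437,34),g(183,480,34),"hood leg fr R base/top",g(533,255,0),g(566,180,130))
```

```text
rl [597.    8.1  60. ]
rr [706.2  10.5  60. ]
l far [596.5  92.2  60. ]
r far [703.9  94.5  60. ]
hood leg front L base [439.4  85.6   6. ]
hood leg R base [726.8  91.7   6. ]
tray front l [470.8 -42.   60. ]
tray rear l [ 470.7 -171.7   60. ]
tray rear r [ 579.  -169.3   60. ]
rail end L [ 505.8 -253.3   34. ]
rail end R [ 546.1 -252.4   34. ]
dishrail end [ 636.5 -250.3   34. ]
plate l [ 438.7 -267.4    6. ]
plate r [ 740.6 -260.4    6. ]
scene rl,rr [601.1   6.2  60. ] [706.5  10.   60. ] dish rail end [ 637.1 -249.9   34. ] [ 678.9 -249.2   34. ] hood leg fr R base/top [726.1  99.9   0. ] [731.6  90.4 130. ]
```

Run:
```python
from h import *
print(env.read_state()['time_s']); workorder.sign_off()
```

```text
15.95
the job is handed in; nothing more can be done
```

The carriage with the round glass dish is fully home under the hood, and I handed the job in at 15.95 s. I pushed it about 182 mm with closed fingers at the middle of its rear face, within about 1 mm of its centre line. Then I backed the arm off clear of everything.

- **Stop felt:** the push force jumped by 14 N about 6 mm into the slow last stretch. A second, firmer push (18 N) moved it only about 0.35 mm, so it was hard against something.
- **Position checked:** the wrist camera puts the rear face about 259.5 mm from the rail's rear end, where fully home is 260 mm. The scene camera gives about 258 mm, a 2 mm disagreement that is within the calibration.
- **Not twisted:** the rear face stands at about 1.2° in world axes, matching the bench's own angle of about 1°.
- **Tray carriage:** its rear corners measured within about 1 mm of where they were before the push.

The push ended about 5 mm short of what I predicted from my measured contact point. The rail-end readings I used for that prediction were about 3 mm off, and the final measurements above do not show a shortfall.

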